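Gauge two chuck sleeves and sort them by fit

ROBOT

A 7-joint arm with a two-finger parallel gripper is mounted at the origin on the work surface. World frame = base frame: x ahead of the robot, y to its left, z up, the work surface at z = 0. Lengths are in m, angles in rad, forces in N, time in s.
With the tool pointing down it reaches from about 0.35 to 0.9 m from the base axis. Payload 8.1 kg.
Tool frame: the origin (TCP) lies on the centre line of the jaws, within the pads' length; the fingertips stand 11 mm ahead of it and the grasp point (between the pads) lies 8 mm behind it (arm.nose_length is the distance from the TCP to the fingertips, in m); z points along the fingers, y is the line along which they close (so a half turn about z gives the same grasp; the last joint's range is limited). The gripper opens to 92 mm and grips with 3 to 60 N. Pads are 19 mm wide; open, the fingers measure 130 mm over their backs; the gripper's body (75 mm by 190 mm) begins 47 mm behind the grasp point.
Start: joints at [-0.103, 0.434, 0.025, 1.573, -0.012, 1.134, -0.075], TCP at [0.625, -0, 0.238] pointing down, gripper open.
Joint ranges: [-2.62, 2.62], [-0.44, 2.09], [-1.27, 1.32], [0.08, 2.57], [-1.32, 4.46], [0.12, 2], [-2.74, 2.74]. Speed limits (rad/s): [2.22, 2.22, 3.01, 3.01, 3.14, 3.14, 3.14].

INTERFACE

Orientations are given as a rotation vector (axis times angle).
In Python, from cell import arm gives the robot as it stands.
- The arm moves only by the tool jog_arm, never from a script. Its argument "moves" is a list of rows, each a list of 4 numbers: the shift along the tool's x, y, z in m, then the turn about the tool's z in rad. In form: [[tx, ty, tz, spin], ...]. A call has 1 to 20 rows; each row is the pose to reach, as a shift and turn from the pose commanded when the call began, along the tool's axes at that moment; what a row does not reach only later rows make up. A row lasts 1/8 s, in which the tool goes at most 62.5 mm and 10.7 degrees, less where a joint would pass 70% of its speed; a pose out of reach is approached as far as the arm can. A call with a gripper value outside its range is refused whole. "hand" is the finger opening in m, from 0 to 0.0918, set as the call begins (left out, the last holds). The fingers move at their own pace and stop on an object; "newtons" is the grip in N (left out, the last holds). Time passes only in rows, so rows that repeat a pose let the fingers close. It gives the time, the measured TCP pose, the force, the opening and the grip force at its end, in the units of the state.
- arm.observe(): the state, without advancing time (a new reading comes with each control period).
- arm.get_image(name): name is "scene" or "side" or "wrist"; returns a dict with "color" (400x640x3 uint8, red, green, blue), "z_map" (400x640 float32, m along the optical axis (not along the pixel's ray), 0 where there is no reading), "fx", "fy", "cx", "cy" (pixels), "k1" (the pictures are not rectified: a ray, as slopes to the right and down, at radius r is drawn at 1 + k1 r^2 times it, then the intrinsics apply), "rvec" (rotation vector, rad) and "tvec" (3), from world to camera coordinates, as OpenCV has them. Camera axes: x right, y down, z forward; pixel columns grow to the right and rows downward; lengths in m; the calibration is good to about 2 mm. A picture is of the moment at which its call begins.
- arm.sign_off(): hands the job in; it is judged then, once.
The state is a dict: "clock": time; "joints": joint angles; "dq": joint speeds; "joint_efforts": joint torques, N m; "position": TCP position; "ee_rot": TCP orientation; "force": force on the tool from outside, world axes, zero at the start; "ft_torque": the same for the moment, N m; "width": opening from 0.0 (shut) to 1.0 (fully open); "gripper_force": force on a finger pad.
Only numpy, scipy, OpenCV 4.12 (cv2) and the standard library are available. Lean on these libraries where they do the work, as an engineer would, in place of code of your own. Each camera call takes 0.05 s, during which the arm holds its last target. There are 200 camera calls.

TASK

Check both steel sleeves, one at a time, on the upright brass gauge pin: lower the sleeve gently over the pin until it rests fully home on the base or stops partway, without forcing or dropping it. Before trying the other, take the sleeve off and stand it upright in the green tray if it went fully home, or in the red tray if it stopped partway; then check and sort the other in the same way. Leave the two broken stubs and the screwdriver where they lie.

Things in the scene. Friction and masses are not known exactly. Their poses are not given: they have to be found in the camera images.
- gauge: Fixed go gauge: dark disc base 80 mm across, 12 thick, with an upright brass pin. Heights above the desk: pin 20 mm in diameter from 12 to 50, tapering to a 14 mm pilot nose at 53, end (chamfered) at 64. Underside of a sleeve that fits comes home at 12 mm; an undersize one stops on the taper at about 51 mm. Origin: centre of the base's underside, on the pin's axis; z up.
- sleeve_1: Plain bright steel sleeve (tube), one of two that look alike: outer diameter 36 mm, 45 mm tall, standing on end, about 0.22 kg. Its bore is either 23 mm (passes the 20 mm gauge pin) or 18 mm (undersize); the trial on the pin tells. Origin: centre of its underside; z along its axis, up.
- sleeve_2: Plain bright steel sleeve (tube), one of two that look alike: outer diameter 36 mm, 45 mm tall, standing on end, about 0.22 kg. Its bore is either 23 mm (passes the 20 mm gauge pin) or 18 mm (undersize); the trial on the pin tells. Origin: centre of its underside; z along its axis, up.
- green_tray: Green tray: shallow open tray, fixed, outside 150 (x) x 140 (y) x 20 mm high, walls and floor 5 mm thick. Origin: centre of its underside; its z is up. For the sleeve that fits.
- red_tray: Red tray: shallow open tray, fixed, outside 150 (x) x 140 (y) x 20 mm high, walls and floor 5 mm thick. Origin: centre of its underside; its z is up. For the undersize sleeve.
- stub_1: Bystander: broken test-bar stub lying on the desk, about 51 mm long, 14 mm thick. Origin: on the desk under its middle; x along it.
- stub_2: Bystander: broken test-bar stub lying on the desk, about 51 mm long, 14 mm thick. Origin: on the desk under its middle; x along it.
- screwdriver: Bystander: orange-handled screwdriver lying on the desk, 190 mm long, about 30 mm thick. Origin: on the desk under its middle; x along it, blade to +x.
Not all that is in view belongs to the job. What is shaped like the sleeve_1 but blue or orange is not meant.

How it is judged:
By the outcome, as a careful person would: the job done as asked, in the order asked, and still so for the second after the job is handed in, with the robot touching nothing.
It also fails if it takes over 72 s, if anything falls off the work surface, if the arm or the gripper's body presses on something with over 40 N, if the wrist force passes 120 N, or if a joint passes its speed limit or range.

## Working session

There is one attempt and no reset: what is moved stays moved. The work goes in short steps, Python scripts to look and compute and a tool call to move; the robot and the scene stay as the last step left them, time stands still between calls to the robot, and variables do not carry over. Pictures are saved under pics/ and viewed, at most 10 in all, crops included, and the job is handed in when it is done.

Besides the shell and the picture viewer there is one more tool, called as name([rows], argument=value, ...), one row to a line, values as JSON. jog_arm: Moves the arm, as the interface text tells. Its arguments: {"type":"object","properties":{"moves":{"type":"array"},"hand":{"type":"number"},"newtons":{"type":"number"}},"required":["moves"]}

```bash
mkdir -p pics; ls
cat > h.py <<'E'
import numpy as np, cv2
from cell import arm
def load(n):
    d=np.load(f'{n}.npz'); return {k:d[k] for k in d}
def grab(n,save):
    im=arm.get_image(n); np.savez(save+'.npz',**im); cv2.imwrite(f'pics/{save}.png',im['color'][:,:,::-1]); return im
def rays(im,uv):
    uv=np.asarray(uv,float).reshape(-1,2)
    d=np.c_[(uv[:,0]-im['cx'])/im['fx'],(uv[:,1]-im['cy'])/im['fy']]
    s=d.copy()
    for _ in range(20): s=d/(1+im['k1']*(s**2).sum(1,keepdims=True))
    R=cv2.Rodrigues(np.asarray(im['rvec'],float))[0]; t=np.asarray(im['tvec'],float).ravel()
    return -R.T@t, np.c_[s,np.ones(len(s))]@R
def onplane(im,uv,z):
    c,d=rays(im,uv); return c+d*((z-c[2])/d[:,2])[:,None]
def cloud(im):
    h,w=im['z_map'].shape; v,u=np.mgrid[:h,:w]
    c,d=rays(im,np.c_[u.ravel(),v.ravel()])
    P=c+d*im['z_map'].reshape(-1,1); P[im['z_map'].ravel()==0]=np.nan
    return P.reshape(h,w,3)
E
python3 - <<'E'
from h import *
for n in ('scene','side','wrist'):
    im=grab(n,n+'0'); c,_=rays(im,[[320,200]]); print(n,c.round(3),im['k1'],im['fx'])
print(arm.observe())
E
```

```text
pics
scene [0.847 0.527 0.842] 0.04202651819125407 489.84456130026996
side [0.371 0.86  0.586] -0.014829041905087553 395.2628697979276
wrist [0.625 0.074 0.385] -0.058628211864004486 359.0572813455215
{'clock': 0.15, 'joints': array([-0.10259031,  0.43505041,  0.024985  ,  1.57384468, -0.01159746,
        1.13396547, -0.07512252]), 'dq': array([ 0.0017477 , -0.00405712,  0.00053773, -0.00324437, -0.00031861,
        0.00165153, -0.00071928]), 'joint_efforts': array([ 9.13879558e-04, -6.68263149e+01,  9.85680185e-01, -3.14695251e+01,
       -6.03506877e-02,  3.94195947e-02,  8.07748006e-05]), 'position': array([ 6.24658608e-01, -5.63451242e-05,  2.37149929e-01]), 'ee_rot': array([-2.22105898e+00, -2.22081645e+00,  1.36361424e-03]), 'force': array([-0.65438947, -0.16822954,  0.72379695]), 'ft_torque': array([-0.01396462, -0.01072839,  0.02359808]), 'gripper_force': 0.0, 'width': 1.0002952707438886}
```

View pics/scene0.png

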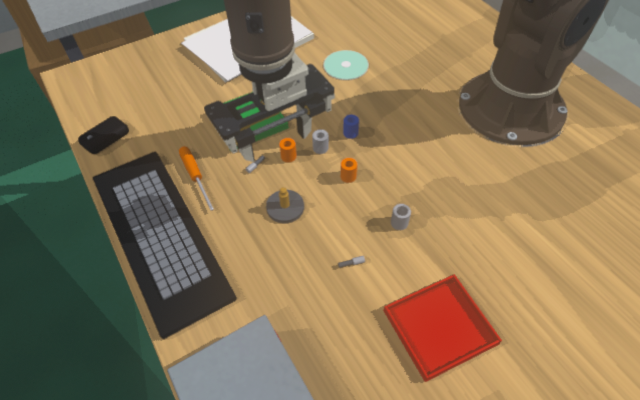

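View pics/side0.png

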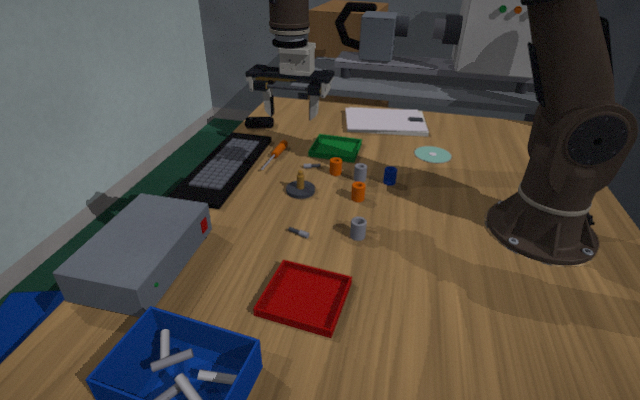

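The scene view shows the sleeves at (320,141) and (401,216), the gauge at (285,205) with its pin top at about (284,192), and the red tray at (442,327). The side view shows the sleeves at (360,172) and (358,229), the gauge at (301,185) and the green tray at (335,148). Blue and orange decoys stand beside the far sleeve.

```bash
cat > m.py <<'E'
from h import *
def up(p,im): # crude top-ring points: depth cloud between heights
    return cloud(im)
if __name__=='__main__':
    seeds={'scene':{'A':(320,141),'B':(401,216),'o1':(288,150),'o2':(349,170),'bl':(351,127),'pin':(285,198)},
           'side':{'A':(360,172),'B':(358,229),'o1':(336,167),'o2':(358,192),'bl':(390,176),'pin':(300,180)}}
    R={}
    for n in ('scene','side'):
        im=load(n+'0'); C=cloud(im)
        for k,(u,v) in seeds[n].items():
            w=C[v-22:v+22,u-18:u+18].reshape(-1,3)
            vs,us=np.mgrid[v-22:v+22,u-18:u+18]; uv=np.c_[us.ravel(),vs.ravel()]
            ctr=np.nanmedian(C[v-3:v+4,u-3:u+4].reshape(-1,3),0)
            near=np.hypot(*(w[:,:2]-ctr[:2]).T)<0.035
            body=near&(w[:,2]>0.012); zt=np.nanpercentile(w[body,2],95) if body.any() else 0
            top=near&(w[:,2]>zt-0.006)
            (cx,cy),r=cv2.minEnclosingCircle(w[top][:,:2].astype(np.float32))
            hull=uv[top].mean(0); R[n,k]=rays(im,[(uv[top].min(0)+uv[top].max(0))/2])
            print(n,k,'ztop',zt.round(4),'circ',round(cx,4),round(cy,4),round(r,4),'n',top.sum(),'px',hull.round(1))
    for k in seeds['scene']:
        (c1,d1),(c2,d2)=R['scene',k],R['side',k]; d1=d1[0];d2=d2[0]
        s=np.linalg.lstsq(np.c_[d1,-d2],c2-c1,rcond=None)[0]; a,b=c1+s[0]*d1,c2+s[1]*d2
        print(k,'tri',((a+b)/2).round(4),'gap',np.linalg.norm(a-b).round(4))
    for n in ('scene','side'):
        im=load(n+'0'); C=cloud(im); h=cv2.cvtColor(im['color'],cv2.COLOR_RGB2HSV)
        for c,lo,hi in (('red',(0,180,60),(6,255,255)),('green',(50,130,30),(75,255,255))):
            m=cv2.inRange(h,lo,hi); nn,l,st,_=cv2.connectedComponentsWithStats(m)
            for i in range(1,nn):
                if st[i,4]>300:
                    P=C[l==i]; print(n,c,st[i],'lo',np.nanpercentile(P,1,axis=0).round(3),'hi',np.nanpercentile(P,99,axis=0).round(3))
                    rim=P[(P[:,2]>0.016)&(P[:,2]<.026)]; 
                    if len(rim)>10: print('   rim rect',cv2.minAreaRect(rim[:,:2].astype(np.float32)), 'floor z',np.nanmedian(P[P[:,2]<.012][:,2]))
E
python3 m.py
python3 - <<'E'
from h import *
w=load('wrist0')
E
```

```text
scene A ztop 0.046 circ 0.4621 -0.1298 0.0199 n 138 px [319.9 135.3]
scene B ztop 0.0455 circ 0.4315 0.131 0.0189 n 156 px [401.4 211.4]
scene o1 ztop 0.0458 circ 0.5383 -0.1479 0.0191 n 134 px [286.3 144.1]
scene o2 ztop 0.0456 circ 0.4528 -0.0256 0.0188 n 150 px [348.9 164.4]
scene bl ztop 0.0458 circ 0.3764 -0.1324 0.0184 n 122 px [351.4 120.5]
scene pin ztop 0.0621 circ 0.6136 -0.0274 0.0077 n 40 px [282.1 190.7]
side A ztop 0.0453 circ 0.4613 -0.1289 0.0189 n 67 px [360.6 166.8]
side B ztop 0.0457 circ 0.4306 0.1317 0.0194 n 103 px [358.7 221.8]
side o1 ztop 0.0457 circ 0.5371 -0.1458 0.0185 n 65 px [335.7 160.9]
side o2 ztop 0.0454 circ 0.4539 -0.0262 0.0191 n 87 px [358.4 185.7]
side bl ztop 0.0454 circ 0.3773 -0.1329 0.0193 n 73 px [390.9 170.1]
side pin ztop 0.0611 circ 0.6109 -0.0223 0.0084 n 24 px [300.2 173. ]
A tri [ 0.4607 -0.1323  0.0404] gap 0.0004
B tri [0.4319 0.1311 0.0422] gap 0.0006
o1 tri [ 0.5377 -0.1479  0.0412] gap 0.0006
o2 tri [ 0.4532 -0.0256  0.042 ] gap 0.0
bl tri [ 0.3755 -0.1336  0.0405] gap 0.0003
pin tri [ 0.6127 -0.0297  0.0549] gap 0.0005
scene red [ 385  275  116  106 6896] lo [0.429 0.274 0.001] hi [0.583 0.417 0.022]
   rim rect ((0.5044333338737488, 0.3454124927520752), (0.13991187512874603, 0.1505327969789505), 83.40473937988281) floor z 0.004667296923165698
side red [ 253  260   99   78 4026] lo [0.427 0.273 0.003] hi [0.58  0.42  0.023]
   rim rect ((0.5036613941192627, 0.3459835648536682), (0.14115555584430695, 0.15047241747379303), 83.68142700195312) floor z 0.006937979385810866
side green [ 308  135   53   27 1027] lo [ 0.49  -0.369  0.002] hi [ 0.637 -0.225  0.021]
   rim rect ((0.5631494522094727, -0.29817646741867065), (0.1490839272737503, 0.1491781324148178), 87.97787475585938) floor z 0.004939827930228957
```

View pics/wrist0.png

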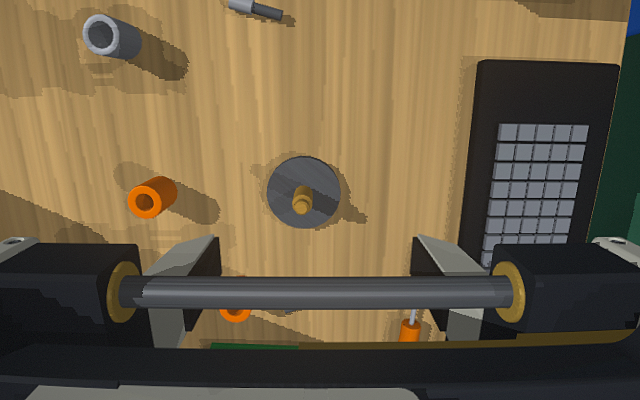

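The wrist view shows sleeve B's top at (100,37), the gauge disc centred near (304,192) with the pin nose at (301,205), an orange decoy at (146,200) and stub 1 at (262,10). I'll refine the gauge and both sleeves from these views.

```bash
cat > g.py <<'E'
from h import *
from scipy.optimize import least_squares
def cfit(P,r):
    f=lambda p:np.hypot(P[:,0]-p[0],P[:,1]-p[1])-r
    s=least_squares(f,P.mean(0)[:2],loss='soft_l1',f_scale=.001); return s.x,np.sqrt(np.mean(s.fun**2))
def disc(im,ctr,z,r,tol=.005,win=None):
    """outline of level disc/ring at height z, picked by depth, cast on the plane z"""
    C=cloud(im); m=(abs(C[...,2]-z)<tol)&(np.hypot(C[...,0]-ctr[0],C[...,1]-ctr[1])<r*1.35)
    cs=cv2.findContours(m.astype(np.uint8),cv2.RETR_EXTERNAL,cv2.CHAIN_APPROX_NONE)[0]
    c=max(cs,key=len).reshape(-1,2).astype(float)
    P=onplane(im,c,z); h=cv2.convexHull(P[:,:2].astype(np.float32)).reshape(-1,2)
    x,e=cfit(np.c_[h],r); return x.round(4),round(float(e),4),len(h)
def free(im,ctr,z,r,tol=.005):
    C=cloud(im); m=(abs(C[...,2]-z)<tol)&(np.hypot(C[...,0]-ctr[0],C[...,1]-ctr[1])<r*1.35)
    return m.sum(), np.nanmedian(C[m][:,2]).round(4)
E
python3 - <<'E'
from g import *
for n in ('scene','side','wrist'):
    im=load(n+'0'); print(n,'centre ray on desk',onplane(im,[[320,200]],0).round(3))
    for k,c,z,r in (('base',(.612,-.027),.012,.04),('nose',(.612,-.027),.062,.007),('A',(.4617,-.1295),.045,.018),('B',(.431,.1313),.045,.018)):
        try: print(' ',k,*disc(im,c,z,r),free(im,c,z,r))
        except Exception as e: print(' ',k,'none',e)
    C=cloud(im)
    h=cv2.cvtColor(im['color'],cv2.COLOR_RGB2HSV); m=(cv2.inRange(h,(12,90,60),(28,255,255))>0)&(np.hypot(C[...,0]-.612,C[...,1]+.027)<.016)&(C[...,2]>.02)
    for a,b in ((.02,.045),(.054,.066)):
        mm=m&(C[...,2]>a)&(C[...,2]<b); P=C[mm]; print('  brass',a,mm.sum(), cfit(P,.01 if a<.03 else .007) if len(P)>5 else '')
E
```

```text
scene centre ray on desk [[ 0.539 -0.005  0.   ]]
  base [ 0.6128 -0.0253] 0.0008 31 (np.int64(828), np.float64(0.0112))
  nose [ 0.6139 -0.0257] 0.0008 8 (np.int64(37), np.float64(0.0621))
  A [ 0.4632 -0.1282] 0.0007 23 (np.int64(138), np.float64(0.0436))
  B [0.4334 0.1321] 0.0007 23 (np.int64(152), np.float64(0.0436))
  brass 0.02 63 (array([ 0.61253278, -0.02817192]), np.float64(0.0008890347632694955))
  brass 0.054 41 (array([ 0.61293221, -0.02865421]), np.float64(0.00238912476268577))
side centre ray on desk [[0.55  0.002 0.   ]]
  base [ 0.6108 -0.0222] 0.0018 21 (np.int64(330), np.float64(0.0119))
  nose [ 0.6101 -0.0214] 0.0021 8 (np.int64(19), np.float64(0.0619))
  A [ 0.4606 -0.1247] 0.0015 12 (np.int64(65), np.float64(0.0442))
  B [0.4311 0.1332] 0.0011 20 (np.int64(102), np.float64(0.0443))
  brass 0.02 59 (array([ 0.61144064, -0.02794225]), np.float64(0.001327353708097773))
  brass 0.054 26 (array([ 0.61074193, -0.02780161]), np.float64(0.0023596343639745265))
wrist centre ray on desk [[ 0.629 -0.039  0.   ]]
  base [ 0.6109 -0.0284] 0.0002 38 (np.int64(3690), np.float64(0.0128))
  nose [ 0.611  -0.0279] 0.0004 18 (np.int64(182), np.float64(0.0643))
  A none max() iterable argument is empty
  B [0.4326 0.129 ] 0.0006 36 (np.int64(893), np.float64(0.0451))
  brass 0.02 124 (array([ 0.61089455, -0.02892397]), np.float64(0.00017082895957248865))
  brass 0.054 190 (array([ 0.61088449, -0.02903617]), np.float64(0.002567638256329383))
```

jog_arm([
  [0.04, -0.045, 0, 0],
  [0.08, -0.09, 0, 0],
  [0.12, -0.135, 0, 0],
  [0.16, -0.18, 0, 0],
  [0.16, -0.18, 0, 0],
  [0.16, -0.18, 0, 0],
  [0.16, -0.18, 0, 0],
], hand=0.06, newtons=20)

```text
clock: 1.02
position: [0.446, 0.1589, 0.2376]
ee_rot: [2.224, 2.219, -0.0]
force: [0.2, 0.6, 0.4]
width: 0.655
gripper_force: 0.0
```

Run:
```python
from g import *
im=grab('wrist','wrist1'); print('B',disc(im,(.432,.13),.045,.018),free(im,(.432,.13),.045,.018)); s=arm.observe(); print(s['clock'],s['position'],s['ee_rot'],s['width'])
im=grab('scene','scene1')
h=cv2.cvtColor(im['color'],cv2.COLOR_RGB2HSV); C=cloud(im)
m=(cv2.inRange(h,(50,130,30),(75,255,255))>0)&(abs(C[...,1]+.3)<.1); P=C[m]; print(m.sum())
if m.sum()>50:
  r=P[P[:,2]>.015]; print(cv2.minAreaRect(r[:,:2].astype(np.float32)),np.nanmedian(P[P[:,2]<.012][:,2]))
```

```text
B (array([0.4307, 0.1297]), 0.0002, 22) (np.int64(628), np.float64(0.0456))
1.075 [0.44590424 0.15894143 0.23755776] [ 2.22388966e+00  2.21865801e+00 -4.67362436e-04] 0.6537705611387558
575
((0.6179944276809692, -0.36291441321372986), (0.04355715587735176, 0.015124525874853134), 22.958993911743164) 0.003788051271285564
```

jog_arm([
  [-0.029, -0.015, 0.04, 0],
  [-0.029, -0.015, 0.08, 0],
  [-0.029, -0.015, 0.12, 0],
  [-0.029, -0.015, 0.14, 0],
  [-0.029, -0.015, 0.15, 0],
  [-0.029, -0.015, 0.15, 0],
  [-0.029, -0.015, 0.15, 0],
])

```text
clock: 2.0
position: [0.4307, 0.1311, 0.0885]
ee_rot: [2.222, 2.221, 0.002]
force: [0.7, 0.3, 0.5]
width: 0.655
gripper_force: 0.0
```

jog_arm([
  [-0.0014, 0, 0.03, 0],
  [-0.0014, 0, 0.05, 0],
  [-0.0014, 0, 0.062, 0],
  [-0.0014, 0, 0.068, 0],
  [-0.0014, 0, 0.068, 0],
  [-0.0014, 0, 0.068, 0],
])

```text
clock: 2.75
position: [0.4304, 0.1298, 0.0203]
ee_rot: [2.221, 2.221, 0.001]
force: [0.2, -0.4, 0.3]
width: 0.653
gripper_force: 0.0
```

jog_arm([
  [0, 0, 0, 0],
  [0, 0, 0, 0],
  [0, 0, 0, 0],
  [0, 0, 0, 0],
  [0, 0, 0, 0],
  [0, 0, 0, 0],
], hand=0.02, newtons=20)

```text
clock: 3.5
position: [0.4302, 0.1297, 0.0199]
ee_rot: [2.221, 2.221, 0.001]
force: [0.2, -0.5, 3.6]
width: 0.383
gripper_force: 20.0
```

jog_arm([
  [0, 0, -0.04, 0],
  [0, 0, -0.08, 0],
  [0, 0, -0.12, 0],
  [-0.035, 0.04, -0.12, 0],
  [-0.07, 0.08, -0.12, 0],
  [-0.11, 0.125, -0.12, 0],
  [-0.14, 0.16, -0.12, 0],
  [-0.158, 0.181, -0.12, 0],
  [-0.158, 0.181, -0.12, 0],
  [-0.158, 0.181, -0.12, 0],
  [-0.158, 0.181, -0.12, 0],
])

```text
clock: 4.88
position: [0.6101, -0.0272, 0.1396]
ee_rot: [-2.219, -2.222, 0.0]
force: [-0.7, -0.1, -1.7]
width: 0.384
gripper_force: 20.0
```

Run:
```python
from g import *
for n in ('scene','side','wrist'): grab(n,n+'2')
s=arm.observe(); print(s['clock'],s['position'],s['force'],s['width'])
a=load('wrist2')['color']; b=load('side2')['color'][60:260,200:440]; c=load('scene2')['color'][90:290,180:400]
k=lambda i:cv2.resize(i,(400,300))
cv2.imwrite('pics/c2.png',np.vstack([np.hstack([k(b),k(c)]),np.hstack([k(a),k(a)])])[:,:,::-1])
```

```text
5.025 [ 0.61062428 -0.02770306  0.13988202] [ 0.71071517  0.0977008  -2.0438521 ] 0.3839811017216195
```

View pics/c2.png

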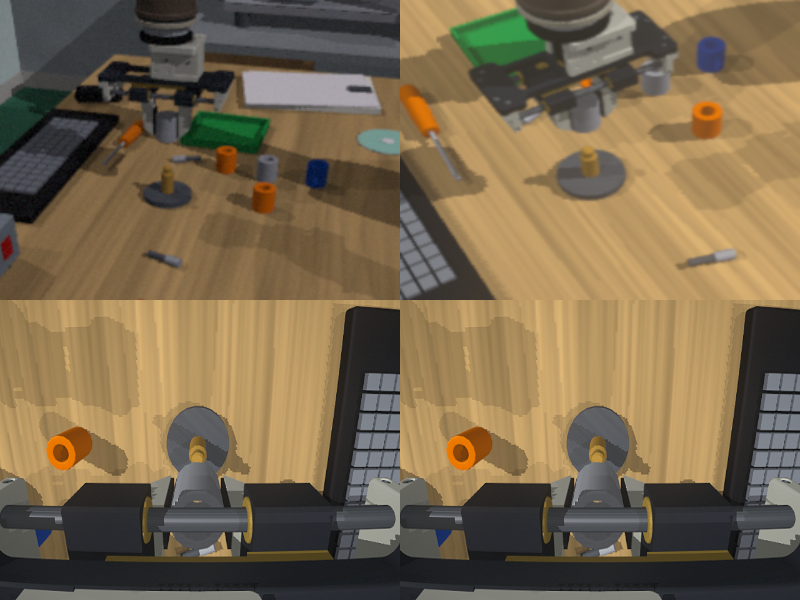

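The held sleeve hangs upright above the pin in all three views, and the green tray is now visible in the scene view at about (500,30) of the crop. I'll compare the sleeve and pin axes within this same wrist image.

```bash
cat > cmp.py <<'E'
from g import *
import sys
def cmp(im,tcp,cols=('wrist',)):
    C=cloud(im); q=(.611,-.0286)
    print('base',disc(im,q,.012,.04)); 
    h=cv2.cvtColor(im['color'],cv2.COLOR_RGB2HSV)
    m=(cv2.inRange(h,(12,90,60),(28,255,255))>0)&(np.hypot(C[...,0]-q[0],C[...,1]-q[1])<.016)
    for a,b,r in ((.016,.048,.01),(.054,.0625,.007)):
        P=C[m&(C[...,2]>a)&(C[...,2]<b)]
        if len(P)>8: print('pin',a,len(P),cfit(P,r))
    b=tcp[2]-.02
    s=(C[...,2]>b+.003)&(C[...,2]<b+.04)&(np.hypot(C[...,0]-tcp[0],C[...,1]-tcp[1])<.022)&(abs(C[...,0]-tcp[0])<.0165)
    if s.sum()>20: print('sleeve',s.sum(),cfit(C[s],.018),'low',np.nanmin(C[s][:,2]))
E
python3 - <<'E'
from cmp import *
t=arm.observe()['position']; print(t)
for n in ('wrist','scene','side'): print(n); cmp(load(n+'2'),t)
for n in ('scene','side'):
  im=load(n+'2'); C=cloud(im); h=cv2.cvtColor(im['color'],cv2.COLOR_RGB2HSV)
  m=(cv2.inRange(h,(50,130,30),(75,255,255))>0)&(abs(C[...,1]+.3)<.1)&(C[...,2]<.03); P=C[m]; r=P[P[:,2]>.015]
  print(n,m.sum(),cv2.minAreaRect(r[:,:2].astype(np.float32)),np.nanpercentile(P,1,axis=0),np.nanpercentile(P,99,axis=0))
E
```

```text
[ 0.61062428 -0.02770306  0.13988202]
wrist
base (array([ 0.6109, -0.0283]), 0.0002, 35)
pin 0.016 266 (array([ 0.61097877, -0.02884326]), np.float64(0.0001673267703992778))
pin 0.054 88 (array([ 0.61094282, -0.02868018]), np.float64(0.0002922599309312261))
sleeve 2407 (array([ 0.61036055, -0.02824448]), np.float64(0.00231573865688156)) low 0.12295081274103906
scene
base (array([ 0.6128, -0.0252]), 0.0009, 29)
pin 0.016 83 (array([ 0.61259726, -0.02826803]), np.float64(0.0009417982465476691))
pin 0.054 25 (array([ 0.61273554, -0.0286782 ]), np.float64(0.002221658196859885))
sleeve 250 (array([ 0.61238754, -0.0274354 ]), np.float64(0.002864484706663148)) low 0.12319014214622215
side
base (array([ 0.6103, -0.0214]), 0.0022, 17)
pin 0.016 76 (array([ 0.61141052, -0.02724737]), np.float64(0.0012600055590161999))
pin 0.054 14 (array([ 0.61074522, -0.02746772]), np.float64(0.0006600077545650519))
sleeve 173 (array([ 0.61050133, -0.02702779]), np.float64(0.002313407565235635)) low 0.12291009425733224
scene 955 ((0.6125760078430176, -0.34487515687942505), (0.12327571958303452, 0.06256812065839767), 41.66377639770508) [ 5.39675030e-01 -3.69170826e-01  7.25389168e-05] [ 0.63624681 -0.2789894   0.02029496]
side 1011 ((0.5631618499755859, -0.29737919569015503), (0.14562863111495972, 0.14891967177391052), 88.3146743774414) [ 0.49075022 -0.36901438  0.00152348] [ 0.6379749  -0.225462    0.02062045]
```

jog_arm([
  [-0.0008, 0.0004, 0.02, 0],
  [-0.0008, 0.0004, 0.035, 0],
  [-0.0008, 0.0004, 0.045, 0],
  [-0.0008, 0.0004, 0.05, 0],
  [-0.0008, 0.0004, 0.05, 0],
  [-0.0008, 0.0004, 0.05, 0],
])

```text
clock: 5.78
position: [0.6118, -0.0292, 0.0902]
ee_rot: [2.221, 2.221, 0.001]
force: [-0.1, -0.0, -1.2]
width: 0.383
gripper_force: 20.0
```

jog_arm([
  [0.0005, -0.0008, 0, 0],
  [0.0005, -0.0008, 0.003, 0],
  [0.0005, -0.0008, 0.006, 0],
  [0.0005, -0.0008, 0.009, 0],
  [0.0005, -0.0008, 0.011, 0],
  [0.0005, -0.0008, 0.013, 0],
  [0.0005, -0.0008, 0.013, 0],
])

```text
clock: 6.65
position: [0.6105, -0.0287, 0.0766]
ee_rot: [-2.221, -2.221, 0.0]
force: [0.7, -0.3, -2.4]
width: 0.385
gripper_force: 20.0
```

jog_arm([
  [0, 0.0003, 0.002, 0],
  [0, 0.0003, 0.004, 0],
  [0, 0.0003, 0.006, 0],
  [0, 0.0003, 0.007, 0],
  [0, 0.0003, 0.008, 0],
  [0, 0.0003, 0.008, 0],
])

```text
clock: 7.4
position: [0.6109, -0.0287, 0.0687]
ee_rot: [-2.222, -2.221, 0.0]
force: [0.4, 0.8, -2.1]
width: 0.381
gripper_force: 20.0
```

jog_arm([
  [0, 0, 0.004, 0],
  [0, 0, 0.008, 0],
  [0, 0, 0.012, 0],
  [0, 0, 0.016, 0],
  [0, 0, 0.02, 0],
  [0, 0, 0.024, 0],
  [0, 0, 0.028, 0],
  [0, 0, 0.031, 0],
  [0, 0, 0.033, 0],
  [0, 0, 0.034, 0],
  [0, 0, 0.034, 0],
])

```text
clock: 8.78
position: [0.611, -0.0287, 0.0347]
ee_rot: [2.222, 2.221, 0.0]
force: [-0.1, 0.0, -2.1]
width: 0.38
gripper_force: 20.0
```

jog_arm([
  [0, 0, 0.001, 0],
  [0, 0, 0.002, 0],
  [0, 0, 0.003, 0],
  [0, 0, 0.0035, 0],
  [0, 0, 0.0035, 0],
  [0, 0, 0.0035, 0],
])

```text
clock: 9.52
position: [0.6109, -0.0287, 0.0319]
ee_rot: [2.222, 2.221, 0.0]
force: [-2.3, -0.6, 6.8]
width: 0.382
gripper_force: 20.0
```

Sleeve B is fully home: TCP height 0.032 puts its underside at 12 mm, and the vertical force rose to about 9 N. It goes in the green tray.

jog_arm([
  [0, 0, -0.01, 0],
  [0, 0, -0.025, 0],
  [0, 0, -0.045, 0],
  [0, 0, -0.065, 0],
  [0, 0, -0.085, 0],
  [0, 0, -0.1, 0],
  [-0.04, -0.008, -0.1, 0],
  [-0.09, -0.016, -0.1, 0],
  [-0.14, -0.024, -0.1, 0],
  [-0.19, -0.034, -0.1, 0],
  [-0.235, -0.042, -0.1, 0],
  [-0.268, -0.048, -0.1, 0],
  [-0.268, -0.048, -0.1, 0],
  [-0.268, -0.048, -0.1, 0],
])

```text
clock: 11.28
position: [0.563, -0.296, 0.1315]
ee_rot: [-2.221, -2.221, -0.001]
force: [0.0, 0.9, -1.1]
width: 0.385
gripper_force: 20.0
```

Run:
```python
from h import *
s=arm.observe(); print(s['position'])
for n in ('wrist','scene'):
  im=grab(n,n+'3'); C=cloud(im); h=cv2.cvtColor(im['color'],cv2.COLOR_RGB2HSV)
  m=(cv2.inRange(h,(50,110,30),(75,255,255))>0)&(abs(C[...,1]+.3)<.12)&(C[...,2]<.03); P=C[m]; r=P[P[:,2]>.015]; f=P[P[:,2]<.011]
  print(n,cv2.minAreaRect(r[:,:2].astype(np.float32)),len(f),np.nanmedian(f[:,2]),np.nanmax(r[:,2]))
```

```text
[ 0.56303678 -0.29603417  0.13146499]
wrist ((0.5642000436782837, -0.2837698459625244), (0.10674292594194412, 0.14979234337806702), 88.10421752929688) 21481 0.0058314894911356 0.02295906402604103
scene ((0.5657066106796265, -0.29805099964141846), (0.1441575288772583, 0.15026377141475677), 88.72351837158203) 2234 0.004013055570112611 0.022649155668241217
```

jog_arm([
  [0, 0, 0.03, 0],
  [0, 0, 0.06, 0],
  [0, 0, 0.08, 0],
  [0, 0, 0.095, 0],
  [0, 0, 0.1, 0],
  [0, 0, 0.103, 0],
  [0, 0, 0.105, 0],
  [0, 0, 0.1065, 0],
  [0, 0, 0.107, 0],
  [0, 0, 0.107, 0],
])

```text
clock: 12.62
position: [0.5632, -0.2969, 0.025]
ee_rot: [2.221, 2.221, 0.001]
force: [-1.4, 1.0, 6.9]
width: 0.386
gripper_force: 20.0
```

jog_arm([
  [0, 0, 0, 0],
  [0, 0, 0, 0],
  [0, 0, 0, 0],
  [0, 0, 0, 0],
  [0, 0, -0.02, 0],
  [0, 0, -0.06, 0],
  [0, 0, -0.12, 0],
  [0.03, -0.015, -0.17, 0],
  [0.07, -0.03, -0.213, 0],
  [0.11, -0.05, -0.213, 0],
  [0.15, -0.07, -0.213, 0],
  [0.195, -0.087, -0.213, 0],
  [0.195, -0.087, -0.213, 0],
  [0.195, -0.087, -0.213, 0],
  [0.195, -0.087, -0.213, 0],
], hand=0.06)

```text
clock: 14.5
position: [0.4762, -0.1029, 0.2376]
ee_rot: [2.223, 2.219, 0.0]
force: [-1.0, 0.0, 0.6]
width: 0.655
gripper_force: 0.0
```

Run:
```python
from g import *
im=grab('wrist','wrist4'); s=arm.observe(); print(s['clock'],s['position'],s['width'],s['force'])
for k,c in (('A',(.461,-.13)),('o1',(.538,-.147)),('bl',(.376,-.133))):
  try: print(k,disc(im,c,.045,.018),free(im,c,.045,.018))
  except Exception as e: print(k,e)
im=grab('side','side4'); grab('scene','scene4'); print('B in tray',disc(im,(.563,-.297),.05,.018),free(im,(.563,-.297),.05,.018))
cv2.imwrite('pics/c4.png',np.vstack([cv2.resize(load('scene4')['color'][30:230,180:400],(440,400)),])[:,:,::-1])
```

```text
14.55 [ 0.47618151 -0.10285874  0.23743597] 0.6536408581001639 [-0.77880733 -0.283362    0.14089146]
A (array([ 0.4609, -0.1318]), 0.0003, 23) (np.int64(767), np.float64(0.0457))
o1 (array([ 0.5358, -0.1484]), 0.0003, 28) (np.int64(771), np.float64(0.0456))
bl (array([ 0.3765, -0.1348]), 0.0004, 36) (np.int64(767), np.float64(0.0456))
B in tray (array([ 0.5614, -0.2889]), 0.0019, 15) (np.int64(47), np.float64(0.0483))
```

View pics/side4.png

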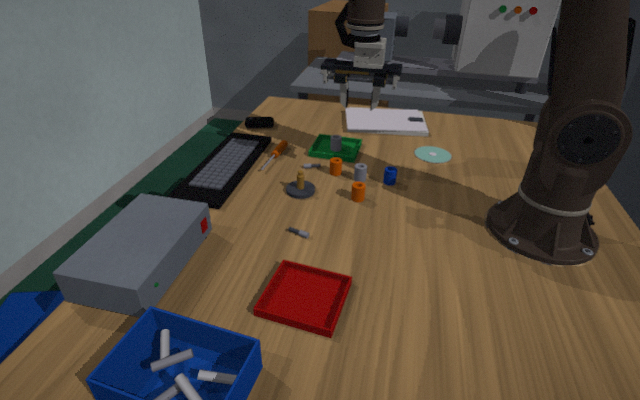

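Side view: sleeve B stands upright in the green tray at (335,142), and sleeve A is at (360,172). Next is sleeve A, with the opening narrowed because of the decoys.

jog_arm([
  [-0.029, -0.0153, 0.04, 0],
  [-0.029, -0.0153, 0.08, 0],
  [-0.029, -0.0153, 0.12, 0],
  [-0.029, -0.0153, 0.14, 0],
  [-0.029, -0.0153, 0.15, 0],
  [-0.029, -0.0153, 0.15, 0],
  [-0.029, -0.0153, 0.15, 0],
], hand=0.052)

```text
clock: 15.52
position: [0.4613, -0.1309, 0.088]
ee_rot: [2.221, 2.22, 0.001]
force: [-0.1, 0.8, -0.6]
width: 0.564
gripper_force: 0.0
```

jog_arm([
  [-0.0007, -0.0002, 0.03, 0],
  [-0.0007, -0.0002, 0.05, 0],
  [-0.0007, -0.0002, 0.062, 0],
  [-0.0007, -0.0002, 0.068, 0],
  [-0.0007, -0.0002, 0.068, 0],
  [-0.0007, -0.0002, 0.068, 0],
])

```text
clock: 16.27
position: [0.4609, -0.1315, 0.0198]
ee_rot: [2.221, 2.221, 0.001]
force: [-0.2, 0.1, -0.8]
width: 0.563
gripper_force: 0.0
```

jog_arm([
  [0, 0, 0, 0],
  [0, 0, 0, 0],
  [0, 0, 0, 0],
  [0, 0, 0, 0],
  [0, 0, 0, 0],
  [0, 0, 0, 0],
], hand=0.02, newtons=20)

```text
clock: 17.02
position: [0.4606, -0.1315, 0.0195]
ee_rot: [2.221, 2.221, 0.0]
force: [-0.1, 0.5, 5.6]
width: 0.394
gripper_force: 20.0
```

jog_arm([
  [0, 0, -0.03, 0],
  [0, 0, -0.07, 0],
  [0, 0, -0.12, 0],
  [0.02, 0.03, -0.12, 0],
  [0.05, 0.07, -0.12, 0],
  [0.075, 0.11, -0.12, 0],
  [0.095, 0.138, -0.12, 0],
  [0.103, 0.15, -0.12, 0],
  [0.103, 0.15, -0.12, 0],
  [0.103, 0.15, -0.12, 0],
  [0.103, 0.15, -0.12, 0],
  [0.103, 0.15, -0.12, 0],
])

```text
clock: 18.52
position: [0.61, -0.0291, 0.1395]
ee_rot: [2.222, 2.22, -0.0]
force: [0.5, 0.1, -3.0]
width: 0.397
gripper_force: 20.0
```

Run:
```python
from cmp import *
for n in ('wrist','scene'):
    im=grab(n,n+'5'); t=arm.observe()['position']; print(n,t); cmp(im,t)
```

```text
wrist [ 0.61011855 -0.02893189  0.13946645]
base (array([ 0.6109, -0.0283]), 0.0003, 29)
pin 0.016 264 (array([ 0.61097673, -0.02884442]), np.float64(0.00017199176194361066))
pin 0.054 92 (array([ 0.61094602, -0.02871106]), np.float64(0.000316456733579005))
sleeve 2152 (array([ 0.60981626, -0.03048251]), np.float64(0.0008787906217874099)) low 0.12254996289359535
scene [ 0.61019079 -0.02880034  0.13941189]
base (array([ 0.6127, -0.0252]), 0.0009, 30)
pin 0.016 82 (array([ 0.61255701, -0.02843596]), np.float64(0.0008609303148773846))
pin 0.054 24 (array([ 0.61313706, -0.02862056]), np.float64(0.0015732449653295952))
sleeve 229 (array([ 0.61160896, -0.02960362]), np.float64(0.00366951834741468)) low 0.12246521742339911
```

Run:
```python
from g import *
for tag,t in (('wrist2',(.6106,-.0277,.1399)),('wrist5',(.6101,-.0289,.1395))):
    im=load(tag); C=cloud(im); b=t[2]-.02
    for lo,hi in ((.002,.008),(.008,.016),(.016,.03)):
        s=(C[...,2]>b+lo)&(C[...,2]<b+hi)&(np.hypot(C[...,0]-t[0],C[...,1]-t[1])<.021)&(abs(C[...,0]-t[0])<.013)&(C[...,1]>t[1]+.005)
        if s.sum()>10:
            x,e=cfit(C[s],.018); print(tag,lo,s.sum(),(x-t[:2]).round(4),e.round(4))
```

```text
wrist2 0.002 195 [-0.0002 -0.0007] 0.0002
wrist2 0.008 327 [-0.0002 -0.0007] 0.0002
wrist2 0.016 674 [-0.0002 -0.0007] 0.0002
wrist5 0.002 174 [-0.0002 -0.0016] 0.0002
wrist5 0.008 313 [-0.0003 -0.0016] 0.0002
wrist5 0.016 697 [-0.0003 -0.0016] 0.0002
```

jog_arm([
  [0.0015, 0.001, 0.02, 0],
  [0.0015, 0.001, 0.035, 0],
  [0.0015, 0.001, 0.045, 0],
  [0.0015, 0.001, 0.05, 0],
  [0.0015, 0.001, 0.05, 0],
  [0.0015, 0.001, 0.05, 0],
  [0.0015, 0.001, 0.05, 0],
])

```text
clock: 19.5
position: [0.6117, -0.0269, 0.0897]
ee_rot: [2.221, 2.221, 0.001]
force: [0.8, 0.1, -2.3]
width: 0.395
gripper_force: 20.0
```

jog_arm([
  [-0.0004, -0.0005, 0, 0],
  [-0.0004, -0.0005, 0.003, 0],
  [-0.0004, -0.0005, 0.006, 0],
  [-0.0004, -0.0005, 0.009, 0],
  [-0.0004, -0.0005, 0.011, 0],
  [-0.0004, -0.0005, 0.013, 0],
  [-0.0004, -0.0005, 0.013, 0],
])

```text
clock: 20.38
position: [0.6108, -0.0273, 0.0761]
ee_rot: [-2.221, -2.221, 0.0]
force: [0.5, 0.6, -3.0]
width: 0.397
gripper_force: 20.0
```

jog_arm([
  [0, 0.0003, 0.002, 0],
  [0, 0.0003, 0.003, 0],
  [0, 0.0003, 0.004, 0],
  [0, 0.0003, 0.0045, 0],
  [0, 0.0003, 0.005, 0],
  [0, 0.0003, 0.0055, 0],
  [0, 0.0003, 0.006, 0],
  [0, 0.0003, 0.006, 0],
])

```text
clock: 21.38
position: [0.6113, -0.0274, 0.0704]
ee_rot: [2.221, 2.221, 0.0]
force: [0.2, 0.3, -0.9]
width: 0.4
gripper_force: 20.0
```

jog_arm([
  [0, 0, 0.0005, 0],
  [0, 0, 0.001, 0],
  [0, 0, 0.001, 0],
  [0, 0, 0.001, 0],
])

```text
clock: 21.88
position: [0.6114, -0.0274, 0.0699]
ee_rot: [2.221, 2.221, 0.001]
force: [-2.3, 1.0, 7.4]
width: 0.393
gripper_force: 20.0
```

Run:
```python
from g import *
im=grab('wrist','wrist6'); grab('side','side6'); t=arm.observe()['position']; print(t,arm.observe()['force']); C=cloud(im)
for lo,hi in ((.003,.01),(.01,.02)):
    b=t[2]-.02
    s=(C[...,2]>b+lo)&(C[...,2]<b+hi)&(np.hypot(C[...,0]-t[0],C[...,1]-t[1])<.021)&(abs(C[...,0]-t[0])<.013)&(C[...,1]>t[1]+.005)
    print('sleeve',s.sum(),cfit(C[s],.018))
h=cv2.cvtColor(im['color'],cv2.COLOR_RGB2HSV)
m=(cv2.inRange(h,(12,90,60),(28,255,255))>0)&(np.hypot(C[...,0]-.611,C[...,1]+.0286)<.016)&(C[...,2]>.016)&(C[...,2]<.045)
print('pin',m.sum(),cfit(C[m],.01)); print('base',disc(im,(.611,-.0286),.012,.04))
```

```text
[ 0.61140181 -0.02738276  0.06992041] [-2.39575316 -0.45468463  7.92727888]
sleeve 239 (array([ 0.61125614, -0.02875688]), np.float64(0.00022285646606277063))
sleeve 424 (array([ 0.61123813, -0.02872688]), np.float64(0.00022491543262455178))
pin 176 (array([ 0.61093979, -0.02877487]), np.float64(0.00021231224312933544))
base (array([ 0.6109, -0.0281]), 0.0024, 29)
```

Sleeve and pin axes agree within 0.3 mm, and the sleeve stopped at about 50–51 mm with about 10 N. It is undersize, so it goes in the red tray.

jog_arm([
  [0, 0, -0.005, 0],
  [0, 0, -0.015, 0],
  [0, 0, -0.035, 0],
  [0, 0, -0.06, 0],
  [0, 0, -0.075, 0],
  [0.03, -0.01, -0.075, 0],
  [0.075, -0.022, -0.075, 0],
  [0.125, -0.036, -0.075, 0],
  [0.175, -0.05, -0.075, 0],
  [0.225, -0.064, -0.075, 0],
  [0.275, -0.078, -0.075, 0],
  [0.32, -0.092, -0.075, 0],
  [0.355, -0.102, -0.075, 0],
  [0.373, -0.107, -0.075, 0],
  [0.373, -0.107, -0.075, 0],
  [0.373, -0.107, -0.075, 0],
])

```text
clock: 23.98
position: [0.5052, 0.3434, 0.1441]
ee_rot: [2.223, 2.218, -0.001]
force: [-0.0, -1.6, -1.9]
width: 0.398
gripper_force: 20.0
```

Run:
```python
from h import *
s=arm.observe(); print(s['clock'],s['position'],s['force'],s['width'])
im=grab('wrist','wrist7'); C=cloud(im); h=cv2.cvtColor(im['color'],cv2.COLOR_RGB2HSV)
m=(cv2.inRange(h,(0,150,40),(6,255,255))>0)&(C[...,2]<.03); P=C[m]; f=P[P[:,2]<.011]; r=P[P[:,2]>.015]
print(cv2.minAreaRect(r[:,:2].astype(np.float32)),np.nanmedian(f[:,2]),np.nanmax(r[:,2]))
```

```text
23.975 [0.50524872 0.34344096 0.14411714] [-0.04774003 -1.56401409 -1.86119191] 0.39814352631795785
((0.5037670135498047, 0.3522501289844513), (0.12352035194635391, 0.14973084628582), 83.94083404541016) 0.005820774942508544 0.02348993174930486
```

jog_arm([
  [0, 0, 0.03, 0],
  [0, 0, 0.065, 0],
  [0, 0, 0.09, 0],
  [0, 0, 0.105, 0],
  [0, 0, 0.112, 0],
  [0, 0, 0.116, 0],
  [0, 0, 0.118, 0],
  [0, 0, 0.119, 0],
  [0, 0, 0.12, 0],
  [0, 0, 0.12, 0],
])

```text
clock: 25.28
position: [0.5044, 0.3459, 0.0246]
ee_rot: [2.221, 2.221, 0.001]
force: [-0.7, 0.3, 0.5]
width: 0.401
gripper_force: 20.0
```

jog_arm([
  [0, 0, 0.0006, 0],
  [0, 0, 0.0006, 0],
  [0, 0, 0.0006, 0],
])

```text
clock: 25.65
position: [0.5045, 0.3459, 0.0246]
ee_rot: [2.221, 2.221, 0.001]
force: [-2.2, -1.8, 7.2]
width: 0.393
gripper_force: 20.0
```

jog_arm([
  [0, 0, 0, 0],
  [0, 0, 0, 0],
  [0, 0, 0, 0],
  [0, 0, 0, 0],
  [0, 0, -0.02, 0],
  [0, 0, -0.05, 0],
  [0, 0, -0.1, 0],
  [0, 0, -0.15, 0],
  [-0.04, 0, -0.2, 0],
  [-0.08, 0, -0.2, 0],
  [-0.12, 0, -0.2, 0],
  [-0.12, 0, -0.2, 0],
  [-0.12, 0, -0.2, 0],
], hand=0.06)

```text
clock: 27.28
position: [0.5042, 0.2262, 0.2237]
ee_rot: [-2.221, -2.221, -0.001]
force: [0.4, 0.7, -0.2]
width: 0.657
gripper_force: 0.0
```

Run:
```python
from h import *
s=arm.observe(); print(s['clock'],s['position'],s['force'],s['width'])
grab('side','side8'); grab('scene','scene8')
```

```text
27.275 [0.50415945 0.22618338 0.22371902] [ 0.40970167  0.72843662 -0.19532974] 0.6570092051884255
```

View pics/side8.png

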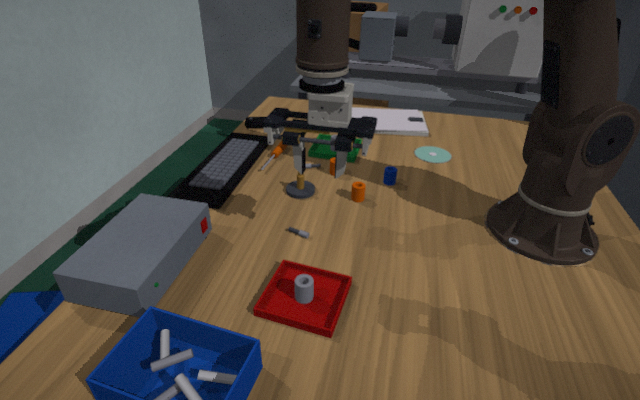

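View pics/scene8.png

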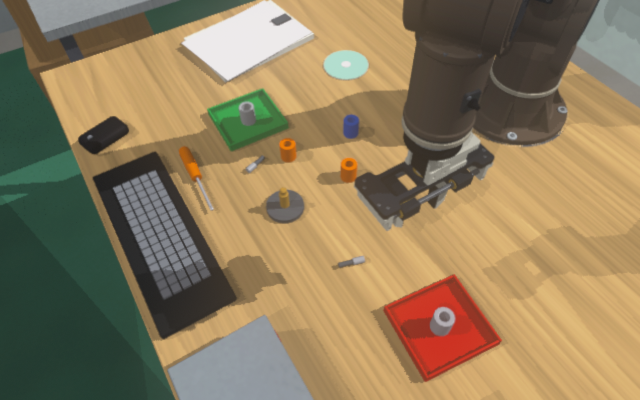

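Both views show the sleeves upright: one in the green tray (248,113 in the scene view), one in the red tray (443,321). The stubs, screwdriver and decoys look unmoved, and the gripper is clear of everything.

```bash
python3 -c "
from cell import arm
print(arm.sign_off())"
```

```text
the job is handed in; nothing more can be done
None
```

I checked and sorted both sleeves and handed the job in at about 27 s: the first went fully home and stands in the green tray, the second stopped on the taper at about 51 mm and stands in the red tray, with the stubs and screwdriver left where they lay.

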